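# Load a boxed pie into the self-closing case

### The arm

A 7-joint arm with a two-finger parallel gripper is mounted at the origin on the work surface. World frame = base frame: x ahead of the robot, y to its left, z up, the work surface at z = 0. Lengths are in m, angles in rad, forces in N, time in s.
With the tool pointing down it reaches from about 0.4 to 0.9 m from the base axis. Payload 5.5 kg.
Tool frame: the origin (TCP) lies on the centre line of the jaws, within the pads' length; the fingertips stand 22 mm ahead of it and the grasp point (between the pads) lies 3 mm ahead of it; y points along the fingers, z is the direction in which the jaws open and shut, and the axes are right-handed (so a half turn about y gives the same grasp; the last joint's range is limited). The gripper opens to 92 mm and grips with 3 to 60 N. Pads are 19 mm wide; open, the fingers measure 130 mm over their backs; the gripper's body (75 mm by 190 mm) begins 47 mm behind the grasp point.
Start: joints at [-0.994, 0.501, -0.427, 1.55, 0.221, 1.138, -0.21], TCP at [0.201, 0.618, 0.249] pointing down, gripper open.
Joint ranges: [-2.88, 2.88], [-0.31, 2.03], [-1.54, 1.56], [0.2, 2.42], [-1.41, 4.55], [0.19, 2.02], [-2.57, 2.57]. Speed limits (rad/s): [2.57, 2.57, 3.14, 3.14, 3.14, 3.14, 3.14].

### API

Orientations are given as a unit quaternion [w, x, y, z].
In Python, from rig import get_obs, get_image, camera_params, sign_off gives the robot as it stands. The module is installed in compiled form; this text tells all that it offers.
- The arm moves only by the tool servo_tool, never from a script. Its argument "plan" is text: rows parted by semicolons, each of 5 numbers parted by spaces: the shift along the tool's x, y, z in cm, then the turn about the tool's y in rad, then the opening in per cent of the stroke, from 0 (shut) to 100 (fully open). In form: tx ty tz twist gripper; .... A call has exactly 10 rows; each row shifts and turns the commanded pose from where the row before left it, along the tool's axes as they then stand; what a row does not reach is not made up. A row lasts 1/12 s, in which the tool goes at most 41.7 mm and 7.16 degrees, less where a joint would pass 70% of its speed; a pose out of reach is approached as far as the arm can. A call is refused whole if a number of a shift passes 4.17 or a number of a turn 0.125, either way. A call with a gripper value outside its range is refused whole. The fingers move at their own pace and stop on an object; "squeeze" is the grip in N (left out, the last holds). Time passes only in rows, so rows that do not move let the fingers close, or fill a call up. It gives the time, the measured TCP pose, the force and the opening at its end, in the units of the state.
- get_obs(): the state, without advancing time (a new reading comes with each control period).
- get_image(name): name is "side" or "top"; returns (picture, depth): 400x640x3 uint8, red, green, blue; 400x640 float32, m along the optical axis (not along the pixel's ray), 0 where there is no reading.
- camera_params(name): a dict with "mtx" (3x3 intrinsics, pixels), "eye" and "rotation" of the camera in the world. Camera axes: x right, y down, z forward; pixel columns grow to the right and rows downward; lengths in m; the calibration is good to about 2 mm. A picture is of the moment at which its call begins. camera_params takes no time and is no camera call.
- sign_off(): hands the job in, once; it reports no verdict.
The state is a dict: "time": time; "joint_positions": joint angles; "qvel": joint speeds; "tau": joint torques, N m; "tool_pos": TCP position; "eef_rot": TCP orientation; "ft_force": force on the tool from outside, world axes, zero at the start; "moment": the same for the moment, N m; "width": finger opening in m.
Only numpy, scipy, OpenCV 4.12 (cv2) and the standard library are available. Lean on these libraries where they do the work, as an engineer would, in place of code of your own. Each camera call takes 0.05 s, during which the arm holds its last target.

### The job

Using the wooden push stick, push the small pie box along the counter, through the sprung flap of the clear case and on until it presses the sprung stop plate inside back by some 5 to 10 mm (feel for it: the plate can stand at any depth), but do not ram the plate to the end of its travel. Then draw the stick back out so that the flap shuts behind the box, and leave the stick lying flat on the counter, outside the flap. Do not touch the pie box with the hand, and leave the jam jars, the mug and the spatula where they are.

Things in the scene. Friction and masses are not known exactly. Their poses are not given: they have to be found in the camera images.
- case: Long low clear-walled case, 290 mm long, 148 mm wide, 110 mm high, aluminium edges, fixed on the counter, without a floor: the box slides on the counter all the way. Origin: on the counter at the middle of the mouth, below the flap's hinge. x points into the case (the way to push), z up. Inside, across the lane, a sprung stop plate: its face rests 190 to 232 mm in (x), differing each time.
- mouth (a point): Top middle of the mouth, 64 mm above the case's origin. Mouth 136 mm wide; a solid lintel (outer face 6 mm before the flap) stands above it up to 110 mm.
- lane_entry (a point): On the counter, mid-lane, 90 mm before the flap, where two 26 mm high guide wings stand 96 mm either side. They narrow to 136 mm at 40 mm before the flap; from there the clear side walls (110 mm high, 136 mm apart inside) run into the case.
- flap (a joint): Angle of the dark flap, rad: 0 = shut (hanging), to 1.5 as its lower edge swings into the case; inwards only. 130 mm wide, 60 mm tall, hinged 64 mm above the counter. A light spring (0.016 N m shut, 0.04 N m open) shuts it. The edge sweeps up to 60 mm inside: a box less far in keeps it open. The 34 mm high stick can be drawn out under it, the flap sliding along its level top.
- flap_edge (a point): Middle of the flap's lower edge (4 mm above the counter when shut).
- stop (a joint): Travel of the white stop plate inside the case, m: 0 = at rest, grows as the box presses it deeper; hard end at 0.018. Plate 110 mm wide, top 46 mm high. It yields at about 2 N and stiffens by 0.5 N per mm (10 N at 16 mm), on top of the few newtons that slide the box. Let go, it returns slowly and may push the box back those millimetres.
- pie_box: Closed brown cardboard pie box with a window in the lid, 120 x 120 mm, 50 mm high, 0.3 to 0.55 kg, standing alone on the counter in front of the flap. Origin: centre of its underside; x and y along its sides, z up. The larger, stacked boxes elsewhere are not it.
- push_stick: Pale wooden push stick, 212 mm long, 0.16 kg, lying on the counter. Origin: on its underside, centred below the grip block. x points to the head. Grip block: 64 mm long (x -32 to 32), 26 mm wide (y), 62 mm high. From it a 20 mm wide bar (z 14 to 34 mm) runs forward to the head, an upright plate 84 mm wide (y), 34 mm high (z 0 to 34), 14 mm thick.
- stick_face (a point): Middle of the head's flat pushing face: 180 mm ahead of the stick's origin, 17 mm above its underside.
- jam_jar_a: Glass jam jar, 68 mm diameter, 95 mm high, bystander. Origin: centre of its underside.
- jam_jar_b: A second such jar, bystander.
- mug: White mug, 80 mm diameter, 90 mm high, bystander. Origin: centre of its underside.
- spatula: Kitchen spatula lying flat, bystander.
There are look-alikes about, which are no part of the job. Leave any purple look-alike of the push_stick alone.

How it is judged:
By the outcome, as a careful person would: the job done as asked, in the order asked, and still so for the second after the job is handed in, with the robot touching nothing.
It also fails if it takes over 67 s, if anything falls off the work surface, if the arm or the gripper's body presses on something with over 40 N, if the wrist force passes 120 N, or if a joint passes its speed limit or range.

## Working session

There is one attempt and no reset: what is moved stays moved. The work goes in short steps, Python scripts to look and compute and a tool call to move; the robot and the scene stay as the last step left them, time stands still between calls to the robot, and variables do not carry over. Pictures are saved under pics/ and viewed, and the job is handed in when it is done.

Besides the shell and the picture viewer there is one more tool, called after "Call:" by a JSON object that holds its "fn" and its "kwargs", one argument or row to a line. servo_tool: Moves the arm, as the interface text tells. Its arguments: {"type":"object","properties":{"plan":{"type":"string"},"squeeze":{"type":"number"}},"required":["plan"]}

```bash
mkdir -p pics
python3 - <<'E'
from rig import *
import cv2,numpy as np
o=get_obs()
for k in o: print(k,np.round(o[k],4))
for n in("side","top"):
    im,d=get_image(n); cv2.imwrite(f"pics/{n}0.png",im[:,:,::-1]); np.savez(f"{n}0.npz",im=im,d=d)
    p=camera_params(n); print(n,{k:np.round(v,4).tolist() for k,v in p.items()})
E
```

```text
time 0.0
joint_positions [-0.9938  0.5019 -0.4268  1.5514  0.2208  1.1383 -0.2103]
qvel [ 0.0001 -0.0001 -0.0007 -0.0003  0.0003  0.0007 -0.0005]
tau [-5.00000e-04 -5.66597e+01 -5.81640e+00 -2.79124e+01 -6.86000e-02
  3.08000e-02  2.00000e-04]
tool_pos [0.2004 0.6176 0.2477]
eef_rot [-0.6977  0.6991 -0.1106  0.1103]
ft_force [ 0.2345 -0.2972 -0.5061]
moment [-0.0273 -0.0118  0.0289]
width 0.092
side {'mtx': [[442.3947, 0.0, 317.6819], [0.0, 442.3947, 193.6016], [0.0, 0.0, 1.0]], 'eye': [0.3217, -0.9388, 0.8799], 'rotation': [-0.4209, 0.9047, -0.0592, 0.0305]}
top {'mtx': [[466.2853, 0.0, 314.9275], [0.0, 466.2853, 205.2328], [0.0, 0.0, 1.0]], 'eye': [0.207, 0.0343, 1.7675], 'rotation': [-0.047, 0.7058, -0.7049, 0.0527]}
```

View pics/side0.png

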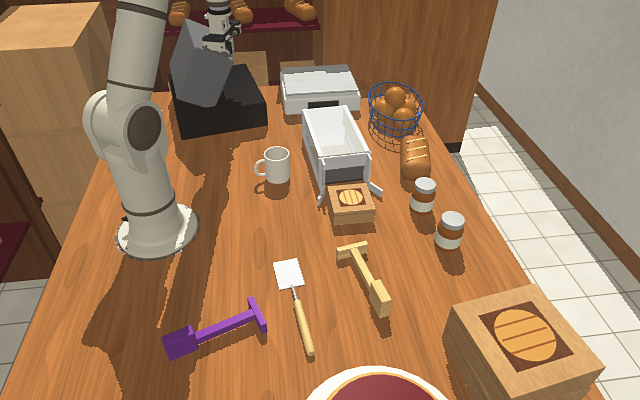

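View pics/top0.png

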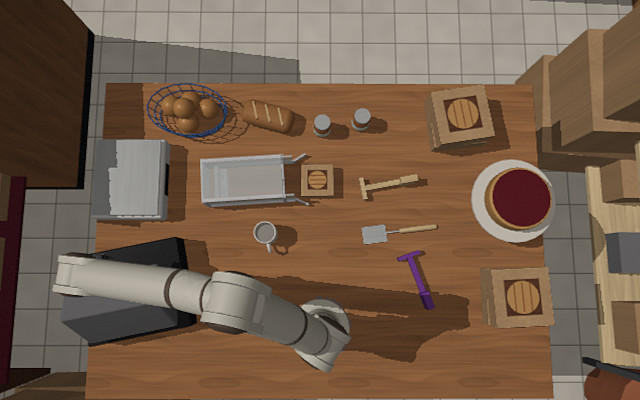

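The pale stick (top picture, about 390,187) and the small box (317,180) stand in front of the case. Next I'll enlarge that area and measure it.

```bash
cat > h.py <<'E'
import numpy as np,cv2
from scipy.spatial.transform import Rotation as R
from rig import camera_params
def cam(n):
    p=camera_params(n); K=np.array(p["mtx"]);q=np.array(p["rotation"])
    M=R.from_quat([q[1],q[2],q[3],q[0]]).as_matrix() if q.shape==(4,) else q
    return K,np.array(p["eye"]),M
def pts(n,d,uv):
    K,e,M=cam(n); uv=np.atleast_2d(uv).astype(int); z=d[uv[:,1],uv[:,0]]
    c=np.c_[(uv[:,0]-K[0,2])/K[0,0],(uv[:,1]-K[1,2])/K[1,1],np.ones(len(uv))]*z[:,None]
    return c@M.T+e
def plane(n,uv,h):
    K,e,M=cam(n); uv=np.atleast_2d(uv).astype(float)
    r=np.c_[(uv[:,0]-K[0,2])/K[0,0],(uv[:,1]-K[1,2])/K[1,1],np.ones(len(uv))]@M.T
    return e+r*((h-e[2])/r[:,2])[:,None]
def allpts(n,d):
    v,u=np.mgrid[0:400,0:640]; uv=np.c_[u.ravel(),v.ravel()]
    return pts(n,d,uv).reshape(400,640,3)
def proj(n,P):
    K,e,M=cam(n); c=(np.atleast_2d(P)-e)@M; c=c@K.T; return c[:,:2]/c[:,2:]
E
python3 - <<'E'
from h import *
for n,(a,b,c,d) in {"top":(190,130,430,230),"side":(260,90,460,330)}.items():
    f=np.load(n+"0.npz"); im=f["im"]; s=3.2 if n=="top" else 2.4
    cv2.imwrite(f"pics/{n}0c.png",cv2.resize(im[b:d,a:c,::-1],None,fx=s,fy=s,interpolation=cv2.INTER_CUBIC))
    P=allpts(n,f["d"])
    print(n,"counter z check",[np.round(P[v,u],4).tolist() for u,v in ([(360,220),(290,230),(350,150)] if n=="top" else [(300,230),(420,280),(330,340)])])
    # heightmap
    Z=P[...,2]; hm=np.clip(Z/0.12,0,1)*255; hm[f["d"]==0]=0
    cv2.imwrite(f"pics/{n}0h.png",cv2.resize(cv2.applyColorMap(hm[b:d,a:c].astype(np.uint8),cv2.COLORMAP_JET),None,fx=s,fy=s,interpolation=cv2.INTER_NEAREST))
E
```

```text
top counter z check [[0.4014, -0.1518, 0.0013], [0.3626, 0.1145, 0.004], [0.6751, -0.1163, 0.0027]]
side counter z check [[0.3947, -0.0535, -0.0008], [0.6747, -0.2707, 0.0015], [0.4257, -0.4039, -0.0038]]
```

View pics/top0c.png

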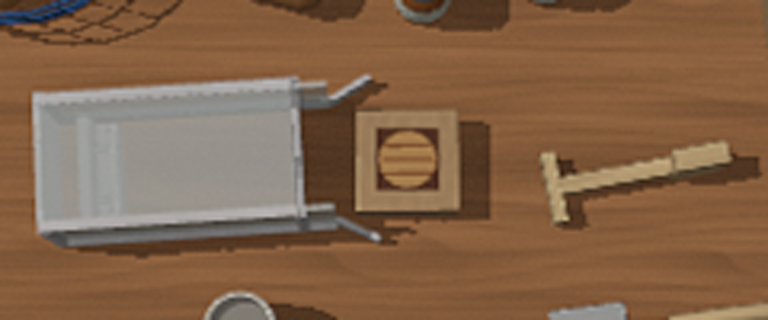

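View pics/top0h.png

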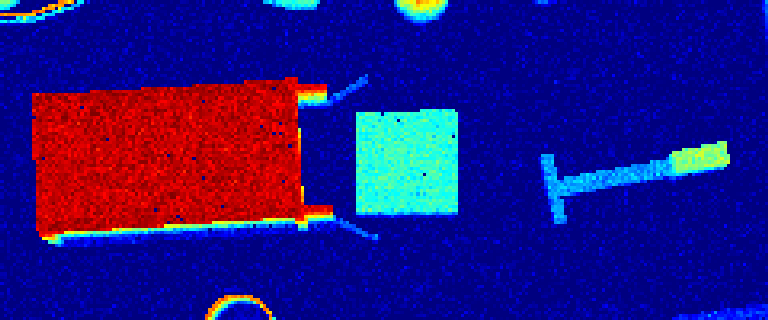

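View pics/side0c.png

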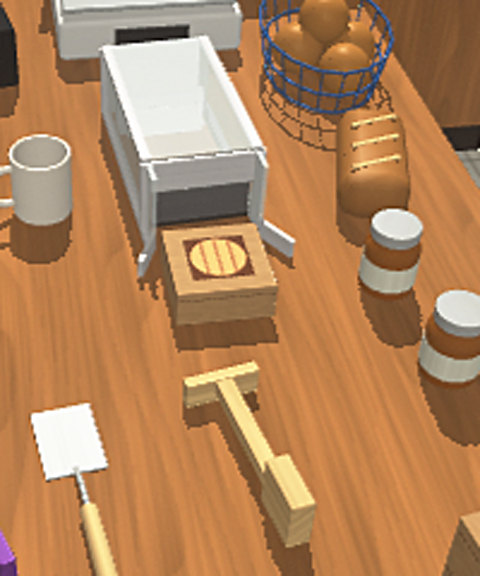

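View pics/side0h.png

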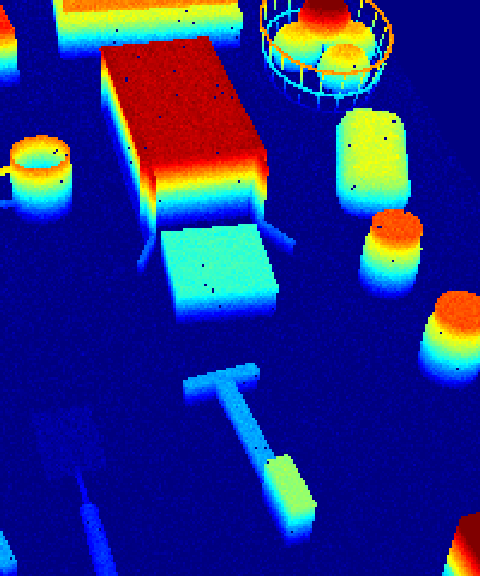

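Candidates in the top picture:
- **Stick:** the pale one at (390,187) or the purple look-alike at (415,280). I choose the pale one.
- **Box:** the small single one at (317,180), or the large stacked ones at (463,112) and (522,297). I choose the small one.

The crops confirm both choices: a pale T-head with a grip block, and a small windowed box in front of the dark flap. Next I'll fit the poses.

```bash
cat > meas.py <<'E'
from h import *
def rect(P2):
    r=cv2.minAreaRect((P2*1000).astype(np.float32)); return np.round(r[0],1),np.round(r[1],1),round(r[2],2)
E
python3 - <<'E'
from meas import *
def comp(m,seed):
    n,l=cv2.connectedComponents(m.astype(np.uint8)); return l==l[seed[1],seed[0]]
for n in("top","side"):
    f=np.load(n+"0.npz"); P=allpts(n,f["d"]); Z=P[...,2]; X=P[...,0]; Y=P[...,1]
    seedb=(317,180) if n=="top" else (350,195)
    roi=(X>.35)&(X<.75)&(Y<-.0)&(Y>-.45)
    b=comp((Z>.042)&(Z<.058)&(abs(X-.55)<.12)&(Y>-.12)&(Y<.08),seedb)
    uv=np.argwhere(b)[:,::-1]; q=plane(n,uv,.05)[:,:2]; print(n,"box n",len(uv),"rect",rect(q),"mean",q.mean(0),"z",Z[b].mean())
    g=(Z>.05)&(Z<.075)&(Y<-.2)&(Y>-.36)&(X>.45)&(X<.65)
    uv=np.argwhere(g)[:,::-1]; q=plane(n,uv,.062)[:,:2]; print("grip n",len(uv),rect(q),q.mean(0),Z[g].mean())
    hd=(Z>.024)&(Z<.042)&(Y<-.12)&(Y>-.30)&(X>.45)&(X<.65)
    hd=cv2.morphologyEx(hd.astype(np.uint8),cv2.MORPH_CLOSE,np.ones((3,3)))>0
    uv=np.argwhere(hd)[:,::-1]; q=plane(n,uv,.034)[:,:2]
    h=q[q[:,1]>q[:,1].max()-.035]; print("head",len(h),rect(h),h.mean(0))
    np.save(n+"q.npy",q)
    # case top
    c=comp((Z>.095)&(Z<.12)&(Y>-.02)&(Y<.45)&(X>.40)&(X<.72),(245,180) if n=="top" else (335,150))
    uv=np.argwhere(c)[:,::-1]; q=plane(n,uv,.110)[:,:2]; print("case",len(uv),rect(q),q.mean(0),Z[c].mean())
    r=cv2.minAreaRect((q*1000).astype(np.float32)); print(np.round(cv2.boxPoints(r),1).tolist())
E
```

```text
top box n 940 rect (array([546.9,  14.3]), array([122. , 116.8]), 0.28) mean [0.54728764 0.0139911 ] z 0.05001275042061473
grip n 124 (array([ 550.3, -327.5]), array([27.3, 64.2]), 9.69) [ 0.55021421 -0.32780895] 0.06107256876014542
head 113 (array([ 519.4, -167. ]), array([83.1, 30.5]), 10.44) [ 0.51908234 -0.16241229]
case 3525 (array([541.3, 269.6]), array([163.3, 332.9]), 3.78) [0.5405109  0.28378361] 0.1121280473237554
[[448.8999938964844, 430.29998779296875], [470.79998779296875, 98.0999984741211], [633.7999877929688, 108.9000015258789], [611.7999877929688, 441.0]]
side box n 1222 rect (array([547.4,   5.8]), array([121.3, 130.5]), 0.53) mean [0.54735727 0.00450669] z 0.050778912888693024
grip n 264 (array([ 549.1, -333.1]), array([29.5, 61. ]), 10.78) [ 0.54941615 -0.3327166 ] 0.06134277508587555
head 230 (array([ 519.3, -171.2]), array([87.1, 29.4]), 11.16) [ 0.51829762 -0.16880835]
case 2717 (array([541.5, 257.9]), array([165.7, 358.1]), 3.47) [0.54224704 0.25880325] 0.11265538667784247
[[448.0, 431.6000061035156], [469.6000061035156, 74.19999694824219], [635.0, 84.19999694824219], [613.2999877929688, 441.6000061035156]]
```

```bash
cat >> meas.py <<'E'
def tool(o):
    q=o["eef_rot"]; M=R.from_quat([q[1],q[2],q[3],q[0]]).as_matrix(); return np.array(o["tool_pos"]),M
E
python3 - <<'E'
from meas import *
from rig import get_obs
o=get_obs(); p,M=tool(o); print(p,"\n",np.round(M,3))
f=np.load("top0.npz"); P=allpts("top",f["d"]); Z=P[...,2]
v,u=np.mgrid[0:400,0:640]
d=np.array([-np.sin(np.radians(3.7)),np.cos(np.radians(3.7))]); l=np.array([-d[1],d[0]]) # left = -x
O=np.array([.5495,.1463])
m=(Z>.098)&(Z<.122)&(u<290)&(u>195)&(v>140)&(v<220)
uv=np.c_[u[m],v[m]]; q=plane("top",uv,.11)[:,:2]-O; a=q@d*1e3;b=q@l*1e3
for s in range(-40,300,20):
    k=(a>s)&(a<s+20); 
    if k.any(): print(s,round(b[k].min(),1),round(b[k].max(),1))
print(a.min(),a.max())
# stick: fit axis of bar+head
q=np.load("topq.npy"); hc=None
g=np.array([.5502,-.3277]); h=q[q[:,1]>q[:,1].max()-.045]
for yaw in (9.5,10,10.5,11):
    t=np.radians(yaw); D=np.array([-np.sin(t),np.cos(t)]);L=np.array([-D[1],D[0]])
    r=(q-g); s=r@D; k=(s>.12); hs=r[k]; print(yaw,"head s max %.4f"%np.percentile(s,99),"lat ",np.round([(hs@L).min(),(hs@L).max()],4), "bar lat",np.round((r[(s>.05)&(s<.14)]@L).mean(),4))
for n,(x,y) in dict(jarA=(322,125),jarB=(362,120),mug=(264,232)).items(): print(n,plane("top",(x,y),.09))
E
```

```text
[0.20051255 0.61767031 0.24779059] 
 [[ 0.951 -0.001  0.309]
 [-0.309 -0.002  0.951]
 [-0.    -1.    -0.002]]
-40 -72.8 75.1
-20 -81.4 81.7
0 -81.6 77.3
20 -80.1 78.7
40 -80.8 78.5
60 -78.9 77.2
80 -80.2 78.8
100 -80.7 78.3
120 -78.9 77.2
140 -80.1 79.0
160 -80.5 78.1
180 -78.8 77.0
200 -80.2 79.1
220 -80.4 78.2
240 -78.9 76.8
260 -80.0 82.1
280 -80.7 81.6
-35.495908529033315 289.9998211393337
9.5 head s max 0.1787 lat  [-0.0374  0.0455] bar lat 0.0021
10 head s max 0.1785 lat  [-0.039  0.044] bar lat 0.0013
10.5 head s max 0.1783 lat  [-0.0405  0.0425] bar lat 0.0004
11 head s max 0.1784 lat  [-0.0421  0.0411] bar lat -0.0004
jarA [[ 0.74731256 -0.0053817   0.09      ]]
jarB [[ 0.7671401  -0.15479318  0.09      ]]
mug [[0.34765422 0.20410009 0.09      ]]
```

Run:
```python
from meas import *
f=np.load("top0.npz"); P=allpts("top",f["d"])
for v in range(235,345,15):
    print(v,[ "%.2f,%.2f:%.2f"%tuple(P[v,u]) for u in range(60,240,22)])
im=f["im"]; cv2.imwrite("pics/t_reg.png",cv2.resize(im[220:370,40:360,::-1],None,fx=2.4,fy=2.4,interpolation=cv2.INTER_CUBIC))
f=np.load("side0.npz"); im=f["im"]; cv2.imwrite("pics/s_reg.png",cv2.resize(im[0:150,80:340,::-1],None,fx=3,fy=3,interpolation=cv2.INTER_CUBIC))
P=allpts("side",f["d"])
for v in range(5,135,15):
    print(v,[ "%.2f,%.2f:%.2f"%tuple(P[v,u]) for u in range(150,270,15)])
```

```text
235 ['0.40,1.38:-0.75', '0.40,1.27:-0.76', '0.34,0.82:0.00', '0.34,0.74:-0.00', '0.34,0.65:-0.01', '0.34,0.57:0.00', '0.34,0.49:-0.00', '0.34,0.40:-0.01', '0.34,0.32:-0.00']
250 ['0.32,1.38:-0.75', '0.32,1.26:-0.75', '0.29,0.81:0.00', '0.28,0.69:0.10', '0.28,0.62:0.09', '0.28,0.54:0.10', '0.29,0.48:0.01', '0.29,0.40:0.00', '0.29,0.32:-0.00']
265 ['0.22,0.64:0.62', '0.22,0.58:0.65', '0.22,0.52:0.67', '0.22,0.46:0.69', '0.23,0.56:0.25', '0.23,0.54:0.09', '0.23,0.48:-0.00', '0.23,0.40:-0.01', '0.21,0.03:1.77']
280 ['0.19,0.64:0.63', '0.19,0.57:0.66', '0.19,0.51:0.69', '0.19,0.44:0.72', '0.19,0.39:0.74', '0.19,0.33:0.77', '0.19,0.28:0.78', '0.19,0.23:0.82', '0.19,0.18:0.83']
295 ['0.08,1.36:-0.75', '0.15,0.57:0.65', '0.15,0.51:0.66', '0.15,0.45:0.71', '0.16,0.38:0.75', '0.16,0.33:0.77', '0.16,0.28:0.79', '0.16,0.23:0.83', '0.16,0.18:0.83']
310 ['0.00,1.36:-0.76', '0.09,0.73:0.31', '0.09,0.66:0.32', '0.09,0.60:0.31', '0.09,0.54:0.29', '0.08,0.50:0.20', '0.13,0.28:0.78', '0.13,0.22:0.84', '0.13,0.18:0.84']
325 ['-0.07,1.34:-0.74', '0.04,0.75:0.27', '0.04,0.69:0.25', '0.04,0.63:0.22', '0.03
[... 921 characters left out ...]
:0.22', '0.11,0.51:0.26', '0.15,0.51:0.25', '0.20,0.52:0.24', '0.24,0.85:0.10', '0.29,1.44:-0.16']
80 ['0.08,0.02:0.44', '-0.27,1.72:-0.35', '0.05,0.51:0.20', '0.10,0.50:0.21', '0.15,0.50:0.20', '0.20,0.52:0.19', '0.24,0.70:0.10', '0.28,1.44:-0.25']
95 ['0.07,0.02:0.40', '-0.08,0.81:0.00', '0.04,0.48:0.16', '0.09,0.50:0.15', '0.14,0.50:0.15', '0.18,0.59:0.10', '0.24,0.57:0.10', '0.29,0.57:0.10']
110 ['0.07,-0.01:0.38', '-0.06,0.67:0.01', '0.03,0.50:0.10', '0.08,0.49:0.10', '0.13,0.48:0.10', '0.18,0.48:0.10', '0.24,0.50:0.08', '0.29,0.50:0.08']
125 ['0.06,-0.03:0.35', '-0.05,0.56:0.00', '0.03,0.45:0.06', '0.07,0.47:0.05', '0.13,0.47:0.04', '0.18,0.48:0.03', '0.23,0.50:0.02', '0.28,0.50:0.01']
```

View pics/t_reg.png

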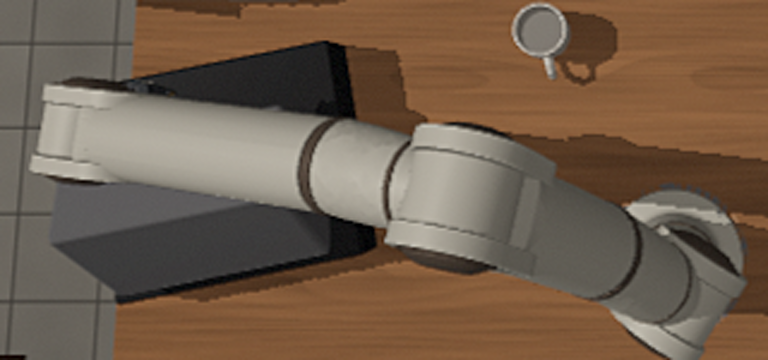

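View pics/s_reg.png

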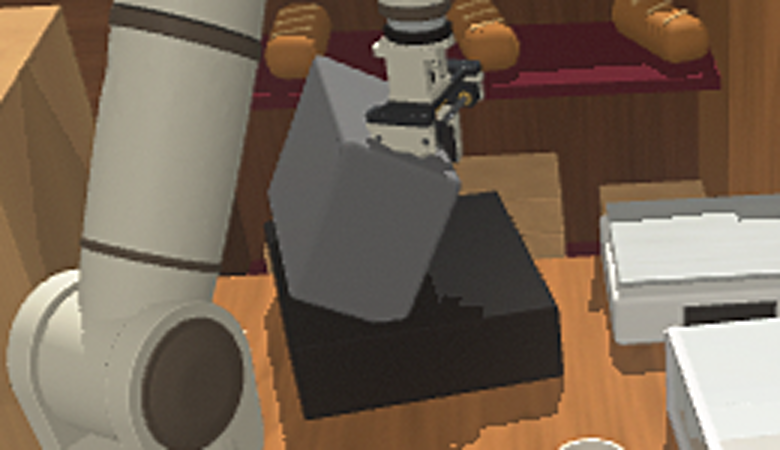

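The screen of the till stands right beside the gripper (up to about 0.31 m), so I'll go straight up first, then out ahead.

Call:
{"fn": "servo_tool", "kwargs": {
  "plan": "0 -2 0 0 100;0 -3 0 0 100;0 -3 0 0 100;0 -3 0 0 100;2 0 0 0 100;3.5 0 0 0 100;3.5 0 0 0 100;3.5 0 0 0 100;3.5 0 0 0 100;3.5 0 0 0 100",
  "squeeze": 55
}}

```text
time: 0.93
tool_pos: [0.3874, 0.5571, 0.3582]
eef_rot: [-0.698, 0.699, -0.111, 0.11]
ft_force: [-0.3, 0.2, 0.2]
width: 0.0916
```

Call:
{"fn": "servo_tool", "kwargs": {
  "plan": "1.9 0 -3.5 0 100;1.9 0 -3.5 0 100;1.9 0 -3.5 0 100;1.9 0 -3.5 0 100;1.9 0 -3.5 0 100;1.9 0 -3.5 0 100;1.9 0 -3.5 0 100;1.9 0 -3.5 0 100;1.9 0 -3.5 0 100;1.9 0 -3.5 0 100"
}}

```text
time: 1.77
tool_pos: [0.4585, 0.1645, 0.3585]
eef_rot: [-0.698, 0.698, -0.111, 0.11]
ft_force: [0.5, 0.3, -1.4]
width: 0.0918
```

Call:
{"fn": "servo_tool", "kwargs": {
  "plan": "1.9 0 -3.5 0 100;1.9 0 -3.5 0 100;1.9 0 -3.5 0 100;1.9 0 -3.5 0 100;1.9 0 -3.5 0 100;1.9 0 -3.5 0 100;1.9 0 -3.5 0 100;1.9 0 -3.5 0 100;0 0 0 0.1 100;0 0 0 0.1 100"
}}

```text
time: 2.6
tool_pos: [0.5163, -0.1504, 0.3579]
eef_rot: [-0.683, 0.683, -0.184, 0.183]
ft_force: [0.2, 0.8, -0.2]
width: 0.0919
```

```bash
cat > st.py <<'E'
from meas import *
from rig import get_obs
o=get_obs(); p,M=tool(o)
print("t %.2f"%o["time"],"p",np.round(p,4),"zang %.2f xang %.2f tilt %.2f"%(np.degrees(np.arctan2(M[1,2],M[0,2])),np.degrees(np.arctan2(M[1,0],M[0,0])),np.degrees(np.arccos(-M[2,1]))),"w %.4f"%o["width"],"F",np.round(o["ft_force"],2),"M",np.round(o["moment"],2),"q",np.round(o["joint_positions"],2))
E
python3 st.py
```

```text
t 2.60 p [ 0.5163 -0.1504  0.3579] zang 59.96 xang -30.04 tilt 0.10 w 0.0919 F [ 0.15  0.78 -0.18] M [ 0.05  0.   -0.06] q [ 0.15  0.18  0.1   1.71 -0.02  1.26  1.3 ]
```

Call:
{"fn": "servo_tool", "kwargs": {
  "plan": "0 0 0 0.12 100;0 0 0 0.12 100;0 0 0 0.12 100;0 0 0 0.12 100;0 0 0 0.12 100;0 0 0 0.12 100;0 0 0 0.12 100;4 0 0 0 100;4 0 0 0 100;4 0 0 0 100"
}}

```text
time: 3.43
tool_pos: [0.5431, -0.2643, 0.3586]
eef_rot: [0.552, -0.552, 0.442, -0.442]
ft_force: [1.0, -0.7, -0.6]
width: 0.0917
```

```bash
python3 st.py
```

```text
t 3.43 p [ 0.5431 -0.2643  0.3586] zang 12.59 xang -77.41 tilt 0.02 w 0.0917 F [ 0.96 -0.68 -0.55] M [-0.09 -0.07 -0.03] q [ 0.22  0.31  0.24  1.55 -0.08  1.29  0.69]
```

Call:
{"fn": "servo_tool", "kwargs": {
  "plan": "2.5 0 0 0.033 100;2.5 2 0 0 100;2 3 0 0 100;0 3 0 0 100;0 3 0 0 100;0 3 0 0 100;0 3 0 0 100;0 2 0 0 100;0 0 0 0 100;0 0 0 0 100"
}}

```text
time: 4.27
tool_pos: [0.5554, -0.3319, 0.1673]
eef_rot: [-0.544, 0.544, -0.453, 0.451]
ft_force: [-0.2, -0.0, 0.1]
width: 0.0916
```

```bash
python3 st.py
python3 - <<'E'
from rig import *
import cv2
for n,(a,b,c,d) in {"top":(300,130,460,230),"side":(260,130,480,340)}.items():
    im,_=get_image(n); cv2.imwrite(f"pics/{n}1c.png",cv2.resize(im[b:d,a:c,::-1],None,fx=2.8,fy=2.8,interpolation=cv2.INTER_CUBIC))
E
```

```text
t 4.27 p [ 0.5554 -0.3319  0.1673] zang 10.55 xang -79.45 tilt 0.20 w 0.0916 F [-0.24 -0.01  0.11] M [-0.08  0.06 -0.03] q [ 0.32  0.55  0.24  1.64 -0.15  0.97  0.8 ]
```

View pics/side1c.png

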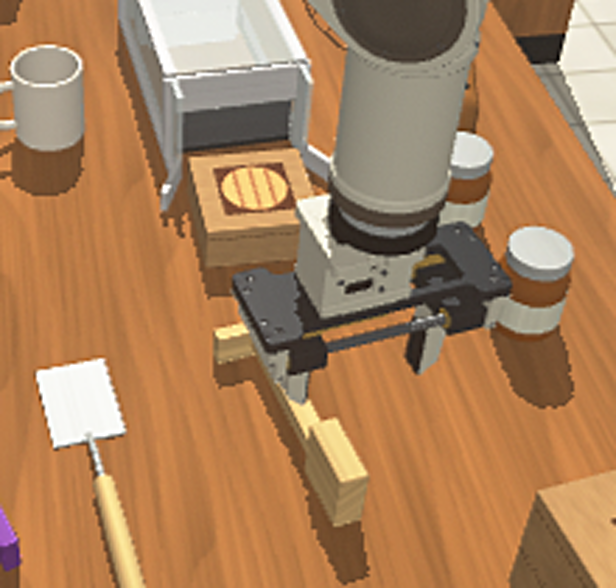

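Side view: the open jaws hang above the stick's grip block (about 340,460 in the crop), clear of the jars. Next I'll go down to grip height and shut the jaws.

Call:
{"fn": "servo_tool", "kwargs": {
  "plan": "1.1 2 -0.4 0 100;0 2.4 0 0 100;0 2 0 0 100;0 2 0 0 100;0 1.5 0 0 100;0 0 0 0 100;0 0 0 0 100;0 0 0 0 100;0 0 0 0 100;0 0 0 0 100"
}}

```text
time: 5.2
tool_pos: [0.5555, -0.3447, 0.0714]
eef_rot: [0.544, -0.544, 0.451, -0.453]
ft_force: [-0.5, -1.1, -0.2]
width: 0.0921
```

```bash
python3 st.py
```

```text
t 5.20 p [ 0.5555 -0.3447  0.0714] zang 10.55 xang -79.45 tilt 0.15 w 0.0921 F [-0.52 -1.08 -0.2 ] M [-0.07  0.06 -0.01] q [ 0.36  0.68  0.21  1.68 -0.19  0.8   0.84]
```

Call:
{"fn": "servo_tool", "kwargs": {
  "plan": "0 0.3 -0.2 0 100;0 0 0 0 50;0 0 0 0 0;0 0 0 0 0;0 0 0 0 0;0 0 0 0 0;0 0 0 0 0;0 0 0 0 0;0 0 0 0 0;0 0 0 0 0",
  "squeeze": 55
}}

```text
time: 6.03
tool_pos: [0.5525, -0.3444, 0.0667]
eef_rot: [0.544, -0.544, 0.452, -0.452]
ft_force: [-0.6, -0.2, 0.1]
width: 0.0364
```

```bash
python3 st.py
python3 - <<'E'
from rig import *
import cv2
for n,(a,b,c,d) in {"top":(290,130,450,230),"side":(260,130,480,340)}.items():
    im,_=get_image(n); cv2.imwrite(f"pics/{n}2c.png",cv2.resize(im[b:d,a:c,::-1],None,fx=2.8,fy=2.8,interpolation=cv2.INTER_CUBIC))
E
```

```text
t 6.03 p [ 0.5525 -0.3444  0.0667] zang 10.55 xang -79.45 tilt 0.00 w 0.0364 F [-0.61 -0.23  0.09] M [-0.1   0.04 -0.02] q [ 0.36  0.69  0.21  1.68 -0.19  0.79  0.85]
```

View pics/side2c.png

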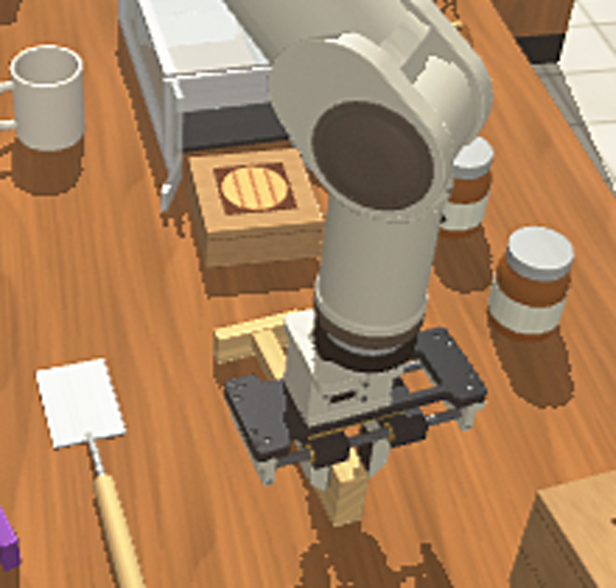

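View pics/top2c.png

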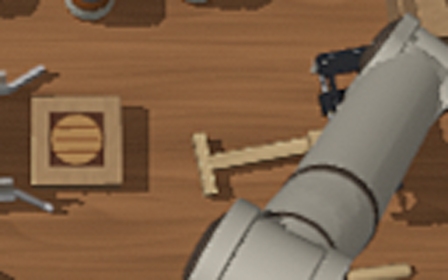

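Call:
{"fn": "servo_tool", "kwargs": {
  "plan": "0 0 0 0 0;0 0 0 0 0;0 0 0 0 0;0 0 0 0.04 0;0 0 0 0.05 0;0 0 0 0.05 0;0 0 0 0.04 0;0 0 0 0 0;-1 0 0 0 0;-1 0 0 0 0"
}}

```text
time: 6.97
tool_pos: [0.5521, -0.3247, 0.0667]
eef_rot: [-0.501, 0.501, -0.499, 0.499]
ft_force: [-0.3, -1.7, 1.1]
width: 0.0256
```

```bash
python3 st.py
```

```text
t 6.97 p [ 0.5521 -0.3247  0.0667] zang 0.22 xang -89.78 tilt 0.04 w 0.0256 F [-0.27 -1.68  1.07] M [-0.44  0.17  0.08] q [ 0.3   0.68  0.26  1.71 -0.23  0.78  0.67]
```

Gripped (opening 25.6 mm). Next I'll slide the stick up behind the box.

Call:
{"fn": "servo_tool", "kwargs": {
  "plan": "-1.5 0 -0.1 0 0;-1.5 0 -0.1 0 0;-1.5 0 -0.1 0 0;-1.2 0 -0.1 0 0;-0.8 0 0 0 0;-0.4 0 0 0 0;0 0 0 0 0;0 0 0 0 0;0 0 0 0 0;0 0 0 0 0"
}}

```text
time: 7.8
tool_pos: [0.5481, -0.2559, 0.0667]
eef_rot: [0.501, -0.501, 0.499, -0.499]
ft_force: [-0.2, 2.0, 0.4]
width: 0.0254
```

```bash
python3 st.py
python3 - <<'E'
from rig import *
import cv2
for n,(a,b,c,d) in {"top":(190,130,400,230),"side":(260,90,480,330)}.items():
    im,D=get_image(n); import numpy as np; np.savez(n+"3.npz",im=im,d=D); cv2.imwrite(f"pics/{n}3c.png",cv2.resize(im[b:d,a:c,::-1],None,fx=2.5 if n=="side" else 3.5,fy=2.5 if n=="side" else 3.5,interpolation=cv2.INTER_CUBIC))
E
```

```text
t 7.80 p [ 0.5481 -0.2559  0.0667] zang 0.18 xang -89.82 tilt 0.00 w 0.0254 F [-0.19  1.98  0.44] M [ 0.24  0.06 -0.01] q [ 0.2   0.63  0.26  1.81 -0.22  0.74  0.58]
```

View pics/side3c.png

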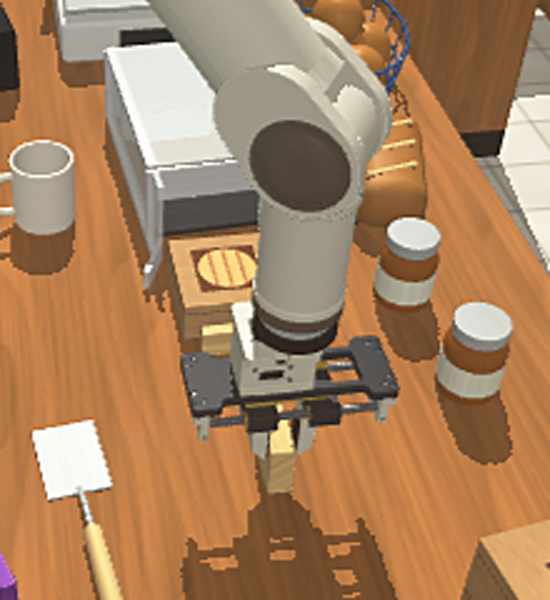

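View pics/top3c.png

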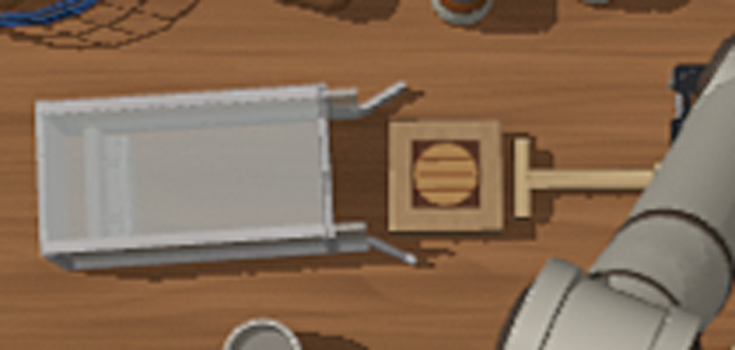

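Call:
{"fn": "servo_tool", "kwargs": {
  "plan": "-0.6 0 0.1 0 0;-0.6 0 0.1 0 0;-0.7 0 0.25 -0.007 0;-0.7 0 0.25 -0.007 0;-0.7 0 0.25 -0.007 0;-0.7 0 0.25 -0.007 0;-0.7 0 0.25 -0.007 0;-0.7 0 0.25 -0.007 0;-0.7 0 0.25 -0.007 0;-0.4 0 0.25 -0.007 0"
}}

```text
time: 8.73
tool_pos: [0.5689, -0.1886, 0.0667]
eef_rot: [0.515, -0.515, 0.484, -0.484]
ft_force: [-0.5, -2.6, 0.7]
width: 0.0255
```

```bash
cat >> st.py <<'E'
from meas import *
O=np.array([.5503,.1462]); t=np.radians(3.7); d=np.array([-np.sin(t),np.cos(t)]); l=np.array([-d[1],d[0]])
zh=np.arctan2(M[1,2],M[0,2]); D=np.array([-np.sin(zh),np.cos(zh)]); F=p[:2]+.197*D
print("face s %.1f lat(left+) %.1f mm; tcp s %.1f lat %.1f; head-lane yaw %.2f deg; push force along lane %.2f"%((F-O)@d*1e3,(F-O)@l*1e3,(p[:2]-O)@d*1e3,(p[:2]-O)@l*1e3,np.degrees(zh)-3.7,-np.array(o["ft_force"])[:2]@d))
E
python3 st.py
```

```text
t 8.73 p [ 0.5689 -0.1886  0.0667] zang 3.54 xang -86.46 tilt 0.02 w 0.0255 F [-0.5  -2.56  0.68] M [-0.81  0.21  0.14] q [ 0.09  0.62  0.24  1.82 -0.21  0.73  0.51]
face s -138.3 lat(left+) 2.4 mm; tcp s -335.3 lat 3.0; head-lane yaw -0.16 deg; push force along lane 2.53
```

Call:
{"fn": "servo_tool", "kwargs": {
  "plan": "-0.4 0 0.1 0 0;-0.4 0 0.1 0 0;-0.4 0 0.1 0 0;-0.4 0 0 0 0;0 0 0 0 0;0 0 0 0 0;0 0 0 0 0;0 0 0 0 0;0 0 0 0 0;0 0 0 0 0"
}}

```text
time: 9.57
tool_pos: [0.5708, -0.1729, 0.0667]
eef_rot: [0.515, -0.515, 0.485, -0.484]
ft_force: [0.4, 1.5, 1.4]
width: 0.0257
```

```bash
python3 st.py
cat > look.py <<'E'
import sys
from rig import *
from meas import *
k=sys.argv[1]
for n,(a,b,c,d) in {"top":(190,130,400,230),"side":(260,90,480,330)}.items():
    im,D=get_image(n); np.savez(n+k+".npz",im=im,d=D); s=2.5 if n=="side" else 3.6; cv2.imwrite(f"pics/{n}{k}c.png",cv2.resize(im[b:d,a:c,::-1],None,fx=s,fy=s,interpolation=cv2.INTER_CUBIC))
E
python3 look.py 4
```

```text
t 9.57 p [ 0.5708 -0.1729  0.0667] zang 3.46 xang -86.54 tilt 0.06 w 0.0257 F [0.41 1.5  1.35] M [ 0.28  0.11 -0.02] q [ 0.07  0.61  0.24  1.83 -0.21  0.72  0.48]
face s -122.8 lat(left+) -0.7 mm; tcp s -319.8 lat 0.1; head-lane yaw -0.24 deg; push force along lane -1.47
```

View pics/side4c.png

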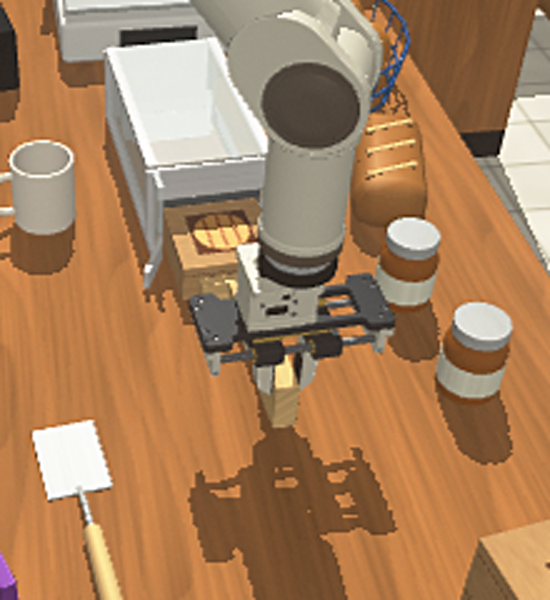

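View pics/top4c.png

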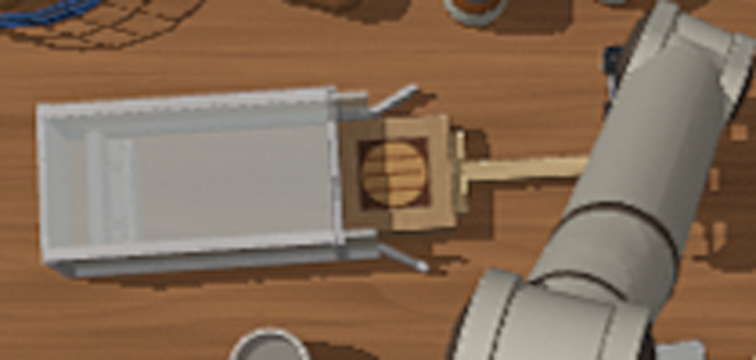

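The box is square to the lane and its front edge is right at the flap (top crop x≈340). Now a steady push through the flap, after checking how far in the pale band seen through the lid stands.

Run:
```python
from meas import *
O=np.array([.5503,.1462]); t=np.radians(3.7); d=np.array([-np.sin(t),np.cos(t)])
im=np.load("top0.npz")["im"].astype(int)
for row in (170,180,190):
    print(row,[(u,im[row,u].sum()//3) for u in range(205,240)])
for u in (213.5,218.5,219,226.5):
    print(u,[round(((plane("top",(u,180),z)[0,:2]-O)@d)*1e3,1) for z in (0.,.046)])
```

```text
170 [(205, np.int64(149)), (206, np.int64(149)), (207, np.int64(149)), (208, np.int64(149)), (209, np.int64(148)), (210, np.int64(149)), (211, np.int64(147)), (212, np.int64(146)), (213, np.int64(148)), (214, np.int64(156)), (215, np.int64(159)), (216, np.int64(159)), (217, np.int64(155)), (218, np.int64(151)), (219, np.int64(151)), (220, np.int64(156)), (221, np.int64(159)), (222, np.int64(159)), (223, np.int64(154)), (224, np.int64(155)), (225, np.int64(163)), (226, np.int64(157)), (227, np.int64(148)), (228, np.int64(147)), (229, np.int64(147)), (230, np.int64(146)), (231, np.int64(146)), (232, np.int64(146)), (233, np.int64(146)), (234, np.int64(146)), (235, np.int64(147)), (236, np.int64(146)), (237, np.int64(146)), (238, np.int64(145)), (239, np.int64(146))]
180 [(205, np.int64(149)), (206, np.int64(150)), (207, np.int64(151)), (208, np.int64(150)), (209, np.int64(147)), (210, np.int64(145)), (211, np.int64(146)), (212, np.int64(146)), (213, np.int64(145)), (214, np.int64(155)), (215, np.int64(160)), (216, np.int64(159)), (217, np.int64(158)), (218, np.int64(152)), (219, np.int
[... 702 characters left out ...]
 np.int64(159)), (217, np.int64(161)), (218, np.int64(155)), (219, np.int64(151)), (220, np.int64(153)), (221, np.int64(157)), (222, np.int64(159)), (223, np.int64(157)), (224, np.int64(155)), (225, np.int64(159)), (226, np.int64(160)), (227, np.int64(154)), (228, np.int64(149)), (229, np.int64(149)), (230, np.int64(147)), (231, np.int64(147)), (232, np.int64(147)), (233, np.int64(148)), (234, np.int64(148)), (235, np.int64(148)), (236, np.int64(147)), (237, np.int64(146)), (238, np.int64(147)), (239, np.int64(147))]
213.5 [np.float64(263.7), np.float64(254.5)]
218.5 [np.float64(244.5), np.float64(235.8)]
219 [np.float64(242.6), np.float64(233.9)]
226.5 [np.float64(213.8), np.float64(205.9)]
```

Call:
{"fn": "servo_tool", "kwargs": {
  "plan": "-0.6 0 0 0 0;-0.8 0 0 0 0;-0.8 0 0 0 0;-0.8 0 0 0 0;-0.8 0 0 0 0;-0.8 0 0 0 0;-0.8 0 0 0 0;-0.8 0 0 0 0;-0.8 0 0 0 0;-0.6 0 0 0 0"
}}

```text
time: 10.5
tool_pos: [0.5661, -0.0981, 0.0668]
eef_rot: [-0.514, 0.515, -0.485, 0.485]
ft_force: [0.3, -3.6, 0.7]
width: 0.0253
```

```bash
python3 st.py
```

```text
t 10.50 p [ 0.5661 -0.0981  0.0668] zang 3.40 xang -86.60 tilt 0.06 w 0.0253 F [ 0.27 -3.65  0.7 ] M [-1.09  0.02  0.02] q [-0.06  0.58  0.24  1.89 -0.21  0.7   0.36]
face s -47.8 lat(left+) -1.1 mm; tcp s -244.8 lat -0.0; head-lane yaw -0.30 deg; push force along lane 3.66
```

Call:
{"fn": "servo_tool", "kwargs": {
  "plan": "-0.7 0 0 -0.005 0;-0.8 0 0 0 0;-0.8 0 0 0 0;-0.8 0 0 0 0;-0.8 0 0 0 0;-0.8 0 0 0 0;-0.8 0 0 0 0;-0.8 0 0 0 0;-0.8 0 0 0 0;-0.5 0 0 0 0"
}}

```text
time: 11.33
tool_pos: [0.5611, -0.0206, 0.0667]
eef_rot: [0.516, -0.516, 0.483, -0.483]
ft_force: [0.1, -3.8, 0.0]
width: 0.0253
```

```bash
python3 st.py; python3 look.py 5
```

```text
t 11.33 p [ 0.5611 -0.0206  0.0667] zang 3.78 xang -86.22 tilt 0.03 w 0.0253 F [ 0.08 -3.77  0.01] M [-1.19 -0.01 -0.02] q [-0.2   0.57  0.24  1.92 -0.2   0.68  0.23]
face s 29.8 lat(left+) 0.3 mm; tcp s -167.2 lat 0.0; head-lane yaw 0.08 deg; push force along lane 3.76
```

View pics/top5c.png

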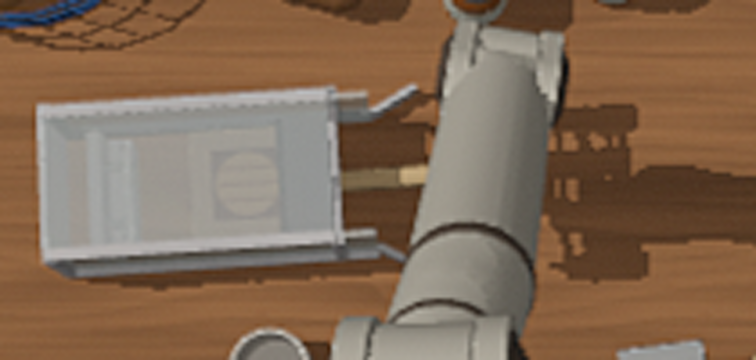

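View pics/side5c.png

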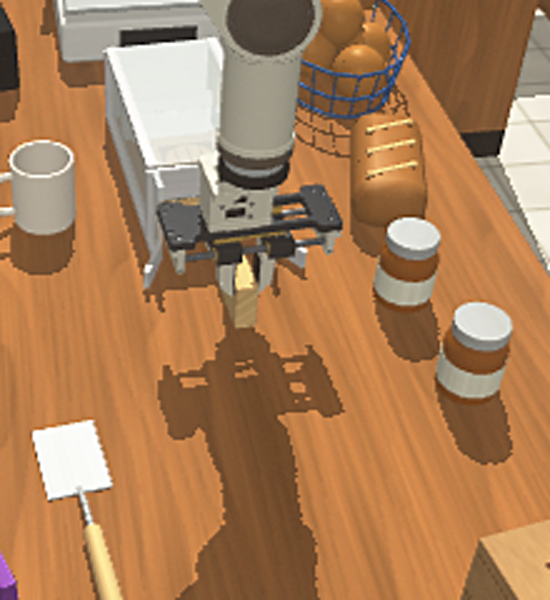

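Top view: the box is inside with its front at crop x≈190, the plate edge is at x≈132, about 58 mm ahead, and the flap lies open over the box. I'll push 45 mm more, then feel in small steps.

Call:
{"fn": "servo_tool", "kwargs": {
  "plan": "-0.7 0 0 0 0;-0.8 0 0 0 0;-0.8 0 0 0 0;-0.8 0 0 0 0;-0.7 0 0 0 0;-0.4 0 0 0 0;-0.2 0 0 0 0;-0.1 0 0 0 0;-0.1 0 0 0 0;-0.1 0 0 0 0"
}}

```text
time: 12.27
tool_pos: [0.558, 0.0243, 0.0667]
eef_rot: [-0.516, 0.516, -0.484, 0.484]
ft_force: [0.8, -6.1, 0.6]
width: 0.0256
```

```bash
python3 st.py
```

```text
t 12.27 p [0.558  0.0243 0.0667] zang 3.69 xang -86.31 tilt 0.03 w 0.0256 F [ 0.8  -6.05  0.62] M [-1.2   0.15  0.03] q [-0.28  0.56  0.24  1.92 -0.2   0.68  0.14]
face s 74.8 lat(left+) 0.1 mm; tcp s -122.2 lat 0.2; head-lane yaw -0.01 deg; push force along lane 6.09
```

Call:
{"fn": "servo_tool", "kwargs": {
  "plan": "-0.1 0 0 0 0;-0.1 0 0 0 0;-0.1 0 0 0 0;-0.1 0 0 0 0;-0.1 0 0 0 0;-0.1 0 0 0 0;0 0 0 0 0;0 0 0 0 0;0 0 0 0 0;0 0 0 0 0"
}}

```text
time: 13.1
tool_pos: [0.5577, 0.0313, 0.0667]
eef_rot: [0.516, -0.516, 0.484, -0.483]
ft_force: [0.1, -2.6, -0.0]
width: 0.0257
```

```bash
python3 st.py
```

```text
t 13.10 p [0.5577 0.0313 0.0667] zang 3.74 xang -86.26 tilt 0.03 w 0.0257 F [ 0.07 -2.61 -0.01] M [-0.75  0.12  0.01] q [-0.29  0.56  0.24  1.92 -0.2   0.68  0.13]
face s 81.8 lat(left+) 0.2 mm; tcp s -115.2 lat 0.0; head-lane yaw 0.04 deg; push force along lane 2.61
```

Call:
{"fn": "servo_tool", "kwargs": {
  "plan": "-0.03 0 0 0 0;-0.03 0 0 0 0;-0.03 0 0 0 0;-0.03 0 0 0 0;-0.03 0 0 0 0;-0.03 0 0 0 0;-0.03 0 0 0 0;-0.03 0 0 0 0;-0.03 0 0 0 0;-0.03 0 0 0 0"
}}

```text
time: 13.93
tool_pos: [0.5576, 0.0339, 0.0667]
eef_rot: [0.516, -0.516, 0.483, -0.483]
ft_force: [-0.5, -4.0, -0.9]
width: 0.0253
```

```bash
python3 st.py|tail -2
```

```text
t 13.93 p [0.5576 0.0339 0.0667] zang 3.72 xang -86.28 tilt 0.00 w 0.0253 F [-0.5  -3.97 -0.91] M [-1.05  0.12  0.04] q [-0.29  0.56  0.24  1.92 -0.2   0.68  0.13]
face s 84.4 lat(left+) 0.0 mm; tcp s -112.6 lat -0.0; head-lane yaw 0.02 deg; push force along lane 3.93
```

Call:
{"fn": "servo_tool", "kwargs": {
  "plan": "-0.03 0 0 0 0;-0.03 0 0 0 0;-0.03 0 0 0 0;-0.03 0 0 0 0;-0.03 0 0 0 0;-0.03 0 0 0 0;-0.03 0 0 0 0;-0.03 0 0 0 0;-0.03 0 0 0 0;-0.03 0 0 0 0"
}}

```text
time: 14.77
tool_pos: [0.5574, 0.0368, 0.0667]
eef_rot: [-0.516, 0.516, -0.483, 0.483]
ft_force: [-0.0, -4.3, 0.2]
width: 0.0254
```

```bash
python3 st.py|tail -2; python3 look.py 6
```

```text
t 14.77 p [0.5574 0.0368 0.0667] zang 3.73 xang -86.27 tilt 0.00 w 0.0254 F [-0.02 -4.32  0.17] M [-1.06  0.11  0.04] q [-0.3   0.56  0.24  1.93 -0.2   0.68  0.12]
face s 87.4 lat(left+) 0.1 mm; tcp s -109.6 lat -0.0; head-lane yaw 0.03 deg; push force along lane 4.31
```

View pics/top6c.png

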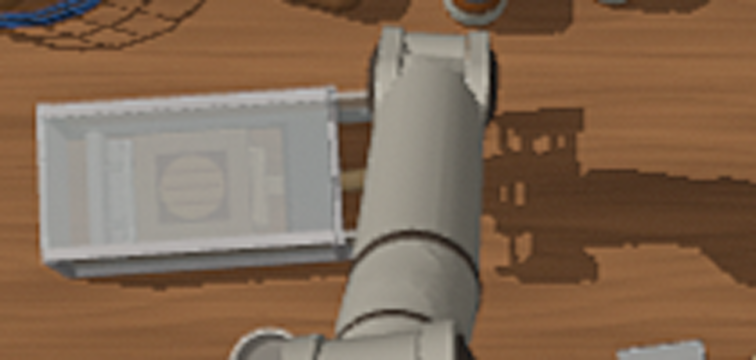

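The box front (crop x≈135) is now almost at the plate's edge (132), and the load still looks like plain sliding (Mx≈−1.05). I'll keep feeling in small steps.

Call:
{"fn": "servo_tool", "kwargs": {
  "plan": "-0.02 0 0 0 0;-0.02 0 0 0 0;-0.02 0 0 0 0;-0.02 0 0 0 0;-0.02 0 0 0 0;-0.02 0 0 0 0;-0.02 0 0 0 0;-0.02 0 0 0 0;-0.02 0 0 0 0;-0.02 0 0 0 0"
}}

```text
time: 15.7
tool_pos: [0.5573, 0.0388, 0.0667]
eef_rot: [-0.516, 0.516, -0.483, 0.483]
ft_force: [0.3, -4.6, 0.4]
width: 0.0254
```

```bash
python3 st.py|tail -2
```

```text
t 15.70 p [0.5573 0.0388 0.0667] zang 3.73 xang -86.27 tilt 0.00 w 0.0254 F [ 0.29 -4.55  0.42] M [-1.03  0.04  0.08] q [-0.3   0.56  0.24  1.92 -0.2   0.68  0.12]
face s 89.4 lat(left+) 0.1 mm; tcp s -107.6 lat -0.0; head-lane yaw 0.03 deg; push force along lane 4.56
```

Call:
{"fn": "servo_tool", "kwargs": {
  "plan": "-0.02 0 0 0 0;-0.02 0 0 0 0;-0.02 0 0 0 0;-0.02 0 0 0 0;-0.02 0 0 0 0;-0.02 0 0 0 0;-0.02 0 0 0 0;-0.02 0 0 0 0;-0.02 0 0 0 0;-0.02 0 0 0 0"
}}

```text
time: 16.53
tool_pos: [0.5572, 0.04, 0.0667]
eef_rot: [-0.516, 0.516, -0.483, 0.484]
ft_force: [-0.4, -6.1, 0.6]
width: 0.0256
```

```bash
python3 st.py|tail -2
```

```text
t 16.53 p [0.5572 0.04   0.0667] zang 3.70 xang -86.30 tilt 0.04 w 0.0256 F [-0.43 -6.14  0.58] M [-1.45  0.16  0.06] q [-0.31  0.56  0.24  1.93 -0.2   0.68  0.12]
face s 90.6 lat(left+) -0.0 mm; tcp s -106.4 lat 0.0; head-lane yaw -0.00 deg; push force along lane 6.10
```

Contact felt: force +1.8 N, moment −0.4 N m, and the tool lags, with the face at about 90.0–90.5 mm. I'll press about 8 mm further, reading as I go.

Call:
{"fn": "servo_tool", "kwargs": {
  "plan": "-0.03 0 0 0 0;-0.03 0 0 0 0;-0.03 0 0 0 0;-0.03 0 0 0 0;-0.03 0 0 0 0;-0.03 0 0 0 0;-0.03 0 0 0 0;-0.03 0 0 0 0;-0.03 0 0 0 0;-0.03 0 0 0 0"
}}

```text
time: 17.37
tool_pos: [0.557, 0.042, 0.0668]
eef_rot: [-0.515, 0.516, -0.483, 0.484]
ft_force: [0.7, -8.8, 1.5]
width: 0.0258
```

```bash
python3 st.py|tail -2
```

```text
t 17.37 p [0.557  0.042  0.0668] zang 3.66 xang -86.34 tilt 0.10 w 0.0258 F [ 0.69 -8.84  1.48] M [-1.83  0.16  0.05] q [-0.31  0.56  0.24  1.93 -0.2   0.68  0.11]
face s 92.6 lat(left+) -0.1 mm; tcp s -104.4 lat 0.1; head-lane yaw -0.04 deg; push force along lane 8.86
```

Call:
{"fn": "servo_tool", "kwargs": {
  "plan": "-0.03 0 0 0 0;-0.03 0 0 0 0;-0.03 0 0 0 0;-0.03 0 0 0 0;-0.03 0 0 0 0;-0.03 0 0 0 0;-0.03 0 0 0 0;-0.03 0 0 0 0;0 0 0 0 0;0 0 0 0 0"
}}

```text
time: 18.2
tool_pos: [0.5568, 0.0439, 0.0668]
eef_rot: [-0.515, 0.516, -0.483, 0.484]
ft_force: [-0.3, -9.0, 1.1]
width: 0.0257
```

```bash
python3 st.py|tail -2;python3 look.py 7
```

```text
t 18.20 p [0.5568 0.0439 0.0668] zang 3.64 xang -86.36 tilt 0.13 w 0.0257 F [-0.3  -8.98  1.15] M [-2.05  0.14  0.12] q [-0.32  0.56  0.24  1.93 -0.2   0.68  0.11]
face s 94.5 lat(left+) -0.1 mm; tcp s -102.5 lat 0.1; head-lane yaw -0.06 deg; push force along lane 8.94
```

View pics/top7c.png

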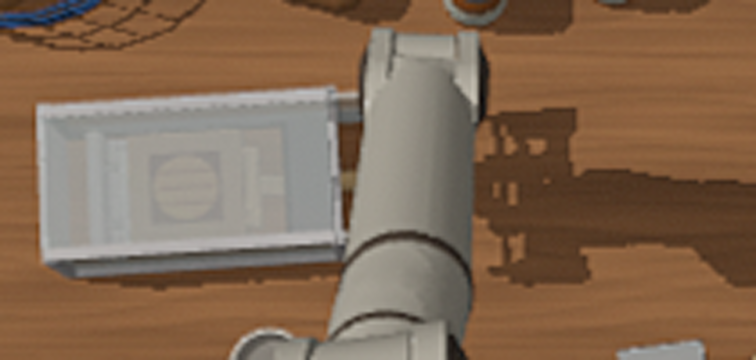

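Call:
{"fn": "servo_tool", "kwargs": {
  "plan": "-0.05 0 0 0 0;-0.05 0 0 0 0;-0.05 0 0 0 0;-0.05 0 0 0 0;-0.05 0 0 0 0;-0.05 0 0 0 0;-0.05 0 0 0 0;0 0 0 0 0;0 0 0 0 0;0 0 0 0 0"
}}

```text
time: 19.13
tool_pos: [0.5566, 0.0465, 0.0669]
eef_rot: [-0.515, 0.516, -0.483, 0.485]
ft_force: [0.3, -9.6, 1.5]
width: 0.0251
```

```bash
python3 st.py|tail -2
```

```text
t 19.13 p [0.5566 0.0465 0.0669] zang 3.60 xang -86.40 tilt 0.17 w 0.0251 F [ 0.32 -9.59  1.49] M [-2.36  0.15  0.19] q [-0.32  0.56  0.24  1.92 -0.2   0.68  0.1 ]
face s 97.1 lat(left+) -0.2 mm; tcp s -99.9 lat 0.1; head-lane yaw -0.10 deg; push force along lane 9.59
```

Call:
{"fn": "servo_tool", "kwargs": {
  "plan": "-0.05 0 0 0 0;-0.05 0 0 0 0;-0.04 0 0 0 0;0 0 0 0 0;0 0 0 0 0;0 0 0 0 0;0 0 0 0 0;0 0 0 0 0;0 0 0 0 0;0 0 0 0 0"
}}

```text
time: 19.97
tool_pos: [0.5566, 0.0477, 0.0669]
eef_rot: [-0.515, 0.516, -0.483, 0.485]
ft_force: [0.4, -10.0, 1.5]
width: 0.0258
```

```bash
python3 st.py|tail -2; python3 look.py 8
```

```text
t 19.97 p [0.5566 0.0477 0.0669] zang 3.60 xang -86.40 tilt 0.19 w 0.0258 F [ 0.44 -9.98  1.47] M [-2.43  0.13  0.13] q [-0.32  0.56  0.24  1.92 -0.2   0.68  0.1 ]
face s 98.3 lat(left+) -0.2 mm; tcp s -98.7 lat 0.1; head-lane yaw -0.10 deg; push force along lane 9.99
```

View pics/top8c.png

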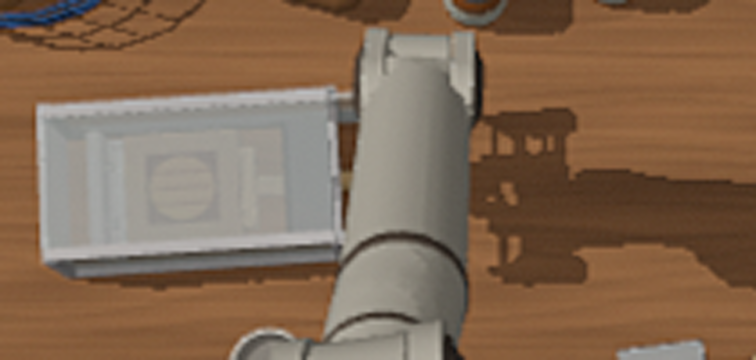

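View pics/side8c.png

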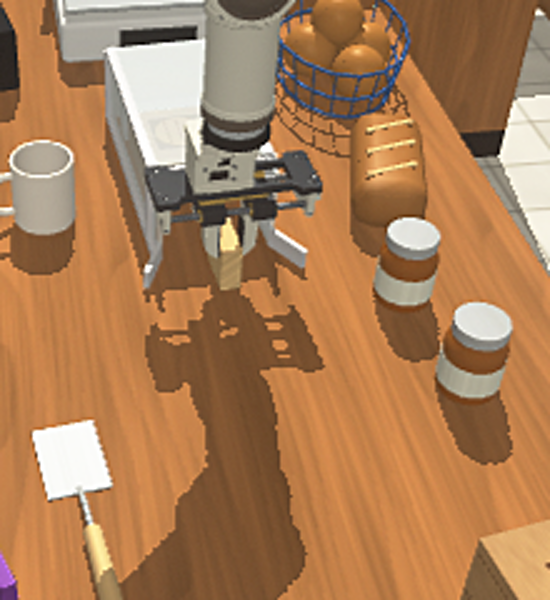

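Run:
```python
import numpy as np
for k in "0 5 6 7 8".split():
    im=np.load(f"top{k}.npz")["im"].astype(int); print(k,im[170:192,208:232].mean((0,2)).round().astype(int))
```

```text
0 [149 148 147 147 147 146 154 159 160 159 153 150 154 158 159 158 159 162
 157 152 149 147 146 146]
5 [154 153 152 152 152 151 159 164 165 164 158 155 159 163 164 163 164 167
 162 157 154 151 151 151]
6 [154 153 152 152 152 151 159 164 165 164 158 154 159 163 164 162 164 167
 162 156 155 155 155 156]
7 [154 153 152 152 152 151 158 164 165 164 158 155 159 163 163 164 166 161
 156 155 156 156 156 152]
8 [154 153 152 152 152 151 159 164 165 164 158 155 159 162 164 166 161 156
 155 155 156 156 152 148]
```

Three readings agree on roughly 7–8 mm of travel: measured travel 98.3−90.3 ≈ 8 mm, the plate's bright edge in the top view moved 2 px ≈ 7.5 mm, and force is up ≈5.5 N. Now I draw the stick straight back, gently at first.

Call:
{"fn": "servo_tool", "kwargs": {
  "plan": "0.1 0 0 0 0;0.2 0 0 0 0;0.3 0 0 0 0;0.5 0 0 0 0;0.6 0 0 0 0;0.8 0 0 0 0;0.8 0 0 0 0;0.8 0 0 0 0;0.8 0 0 0 0;0.8 0 0 0 0"
}}

```text
time: 20.9
tool_pos: [0.5595, 0.0126, 0.0664]
eef_rot: [0.523, -0.514, 0.486, -0.475]
ft_force: [-1.5, 52.4, -1.1]
width: 0.0254
```

```bash
python3 st.py|tail -2
```

```text
t 20.90 p [0.5595 0.0126 0.0664] zang 4.33 xang -85.67 tilt 1.18 w 0.0254 F [-1.51 52.36 -1.13] M [10.93  0.52 -0.16] q [-0.23  0.56  0.22  1.92 -0.22  0.68  0.2 ]
face s 63.0 lat(left+) 1.6 mm; tcp s -133.9 lat -0.6; head-lane yaw 0.63 deg; push force along lane -52.35
```

Call:
{"fn": "servo_tool", "kwargs": {
  "plan": "0.8 0 0 0 0;0.8 0 0 0 0;0.8 0 0 0 0;0.8 0 0 0 0;0.8 0 0 0 0;0.8 0 0 0 0;0.8 0 0 0 0;0.8 0 0 0 0;0.8 0 0 0 0;0.8 0 0 0 0"
}}

```text
time: 21.73
tool_pos: [0.5654, -0.0865, 0.0667]
eef_rot: [-0.516, 0.516, -0.484, 0.484]
ft_force: [-1.0, 1.0, -0.0]
width: 0.0256
```

```bash
python3 st.py|tail -2
```

```text
t 21.73 p [ 0.5654 -0.0865  0.0667] zang 3.71 xang -86.29 tilt 0.01 w 0.0256 F [-1.01  1.   -0.01] M [ 0.47  0.14 -0.04] q [-0.08  0.58  0.24  1.89 -0.2   0.69  0.34]
face s -36.2 lat(left+) 0.0 mm; tcp s -233.2 lat -0.0; head-lane yaw 0.01 deg; push force along lane -1.07
```

Call:
{"fn": "servo_tool", "kwargs": {
  "plan": "1 0 0 0 0;1 0 0 0 0;1 0 0 0 0;1 0 0 0 0;1 0 0 0 0;1 0 0 0 0;1 0 0 0 0;1 0 0 0 0;1 0 0 0 0;1 0 0 0 0"
}}

```text
time: 22.57
tool_pos: [0.5719, -0.1864, 0.0667]
eef_rot: [-0.516, 0.516, -0.484, 0.483]
ft_force: [-0.9, 0.9, 0.6]
width: 0.0257
```

```bash
python3 st.py|tail -2; python3 look.py 9
```

```text
t 22.57 p [ 0.5719 -0.1864  0.0667] zang 3.73 xang -86.27 tilt 0.01 w 0.0257 F [-0.89  0.91  0.61] M [ 0.48  0.14 -0.02] q [ 0.09  0.62  0.24  1.82 -0.21  0.73  0.51]
face s -136.3 lat(left+) 0.0 mm; tcp s -333.3 lat -0.0; head-lane yaw 0.03 deg; push force along lane -0.97
```

View pics/side9c.png

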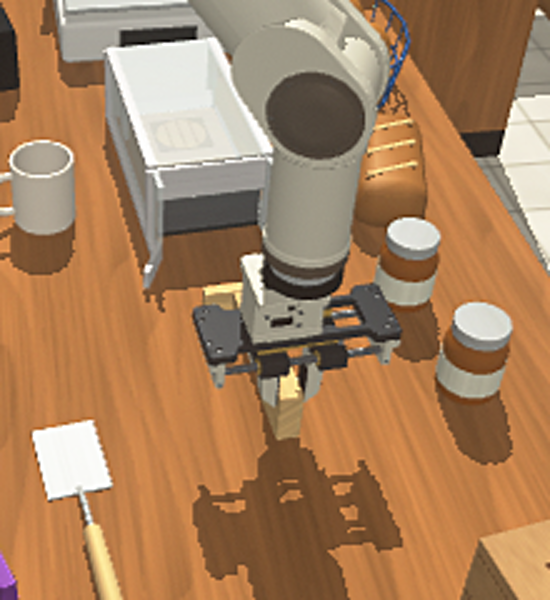

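View pics/top9c.png

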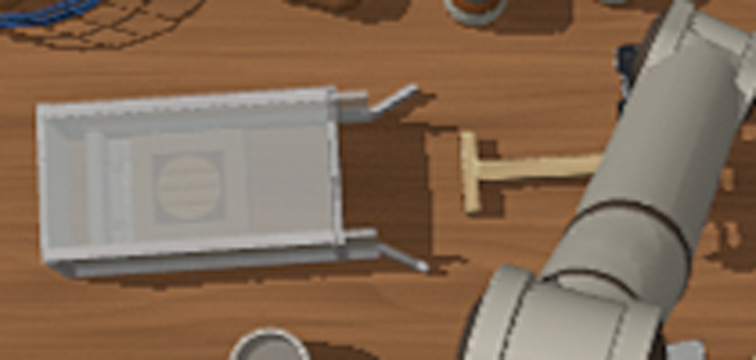

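During the first withdrawal call the wrist force read 52 N for a moment, probably the flap's edge catching on the head. It then came free, and the force is back to 1 N. The side view shows the flap hanging shut (dark panel at 210,210), with the box inside at the plate and the stick outside. Before letting go I'll check that the stick didn't slip or tilt.

Call:
{"fn": "servo_tool", "kwargs": {
  "plan": "0.8 0 0 0 0;0.8 0 0 0 0;0.5 0 0 0 0;0.2 0 0 0 0;0 0 0 0 0;0 0 0 0 0;0 0 0 0 0;0 0 0 0 0;0 0 0 0 0;0 0 0 0 0"
}}

```text
time: 23.5
tool_pos: [0.5735, -0.2084, 0.0668]
eef_rot: [0.516, -0.516, 0.483, -0.484]
ft_force: [0.4, -1.3, 1.4]
width: 0.0257
```

```bash
python3 st.py; python3 look.py 10
python3 - <<'E'
from meas import *
O=np.array([.5503,.1462]); t=np.radians(3.7); d=np.array([-np.sin(t),np.cos(t)]); l=np.array([-d[1],d[0]])
f=np.load("top10.npz"); P=allpts("top",f["d"]); Z=P[...,2]; q=P[...,:2]-O; s=q@d*1e3; b=q@l*1e3
for a in range(-190,-140,5)  :
    m=(s>a)&(s<a+5)&(abs(b)<60)&(Z>.02)&(Z<.06); print(a,m.sum(),np.round(Z[m].mean()*1e3,1) if m.any() else "", np.round([b[m].min(),b[m].max()],1) if m.any() else "")
m=(s>-250)&(s<-180)&(abs(b)<9)&(Z>.02)&(Z<.06); print("bar z",Z[m].mean())
E
```

```text
t 23.50 p [ 0.5735 -0.2084  0.0668] zang 3.74 xang -86.26 tilt 0.02 w 0.0257 F [ 0.41 -1.33  1.45] M [-0.16  0.02 -0.01] q [ 0.12  0.63  0.24  1.79 -0.21  0.74  0.54]
face s -158.3 lat(left+) -0.1 mm; tcp s -355.3 lat -0.2; head-lane yaw 0.04 deg; push force along lane 1.36
-190 5 34.2 [-6.8 10.2]
-185 6 30.5 [-4.7  9.5]
-180 11 30.7 [-9.2 10.2]
-175 17 32.7 [-40.7  38.1]
-170 31 35.0 [-39.7  41.6]
-165 26 33.6 [-38.5  41.2]
-160 7 29.8 [-41.8  20.9]
-155 0  
-150 0  
-145 0  
bar z 0.033562559654484195
```

The stick is flat: the head and bar tops are both 34 mm high and nothing slipped. I'll release and rise.

Call:
{"fn": "servo_tool", "kwargs": {
  "plan": "0 0 0 0 30;0 0 0 0 60;0 0 0 0 60;0 0 0 0 60;0 0 0 0 60;0 0 0 0 60;0 0 0 0 60;0 -0.5 0 0 60;0 -1.5 0 0 60;0 -2 0 0 60"
}}

```text
time: 24.43
tool_pos: [0.572, -0.2079, 0.1058]
eef_rot: [-0.515, 0.517, -0.485, 0.482]
ft_force: [0.1, 0.3, 0.2]
width: 0.0549
```

Call:
{"fn": "servo_tool", "kwargs": {
  "plan": "0 -2.5 0 0 60;0 -2.5 0 0 60;0 -2.5 0 0 60;0 -2.5 0 0 60;0 -2.5 0 0 60;0 -2.5 0 0 60;3 -1 0 0 60;3 0 0 0 60;3 0 0 0 60;3 0 0 0 60"
}}

```text
time: 25.27
tool_pos: [0.5813, -0.3292, 0.2679]
eef_rot: [0.516, -0.516, 0.483, -0.484]
ft_force: [0.2, -0.5, 0.1]
width: 0.0554
```

Call:
{"fn": "servo_tool", "kwargs": {
  "plan": "3 0 0 0 60;3 0 0 0 60;2 0 0 0 60;1 0 0 0 60;0 0 0 0 60;0 0 0 0 60;0 0 0 0 60;0 0 0 0 60;0 0 0 0 60;0 0 0 0 60"
}}

```text
time: 26.1
tool_pos: [0.5876, -0.4166, 0.267]
eef_rot: [0.517, -0.516, 0.483, -0.483]
ft_force: [-0.1, -0.0, -0.4]
width: 0.0549
```

```bash
python3 st.py
python3 - <<'E'
from rig import *
import cv2,numpy as np
for n in("side","top"):
    im,d=get_image(n); cv2.imwrite(f"pics/{n}11.png",im[:,:,::-1]); np.savez(f"{n}11.npz",im=im,d=d)
a,b,c,d=290,90,420,230
im=np.load("side11.npz")["im"]; cv2.imwrite("pics/side11c.png",cv2.resize(im[b:d,a:c,::-1],None,fx=4.2,fy=4.2,interpolation=cv2.INTER_CUBIC))
E
```

```text
t 26.10 p [ 0.5876 -0.4166  0.267 ] zang 3.82 xang -86.18 tilt 0.04 w 0.0549 F [-0.15 -0.05 -0.42] M [-0.11  0.09 -0.05] q [ 0.37  0.6   0.34  1.35 -0.2   1.23  0.78]
face s -367.0 lat(left+) -0.5 mm; tcp s -564.0 lat -0.9; head-lane yaw 0.12 deg; push force along lane 0.04
```

View pics/side11.png

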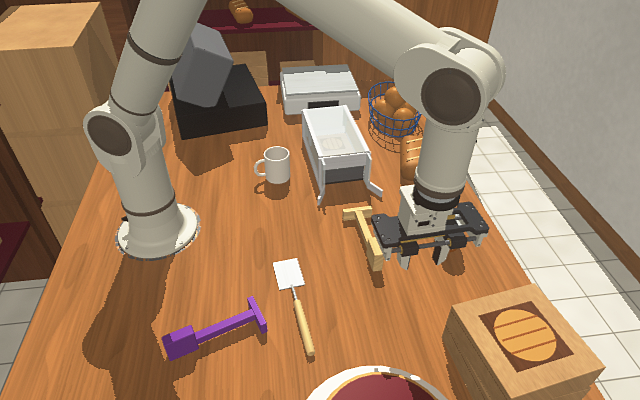

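View pics/top11.png

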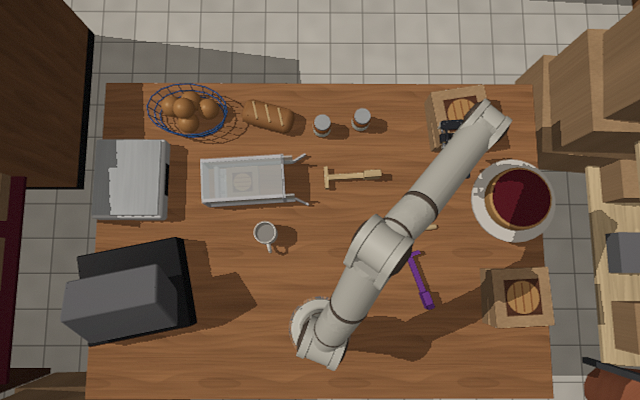

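View pics/side11c.png

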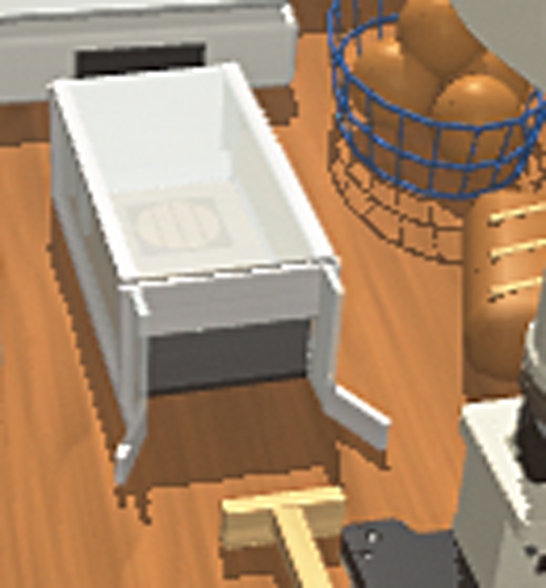

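```bash
python3 - <<'E'
import numpy as np
a=np.load("top0.npz")["im"].astype(int)
for k in "6 8 9 11".split():
    im=np.load(f"top{k}.npz")["im"].astype(int); print(k,im[170:192,208:236].mean((0,2)).round().astype(int))
b=np.load("top11.npz")["im"].astype(int)
for n,(u,v,w) in dict(jarA=(322,125,14),jarB=(362,120,14),mug=(264,235,16),spat_blade=(374,234,14)).items():
    print(n,"mean abs diff",abs(a-b)[v-w:v+w,u-w:u+w].mean().round(2))
E
python3 -c "
from rig import sign_off; print(sign_off())"
```

```text
6 [154 153 152 152 152 151 159 164 165 164 158 154 159 163 164 162 164 167
 162 156 155 155 155 156 156 151 148 149]
8 [154 153 152 152 152 151 159 164 165 164 158 155 159 162 164 166 161 156
 155 155 156 156 152 148 149 151 152 153]
9 [154 152 151 151 151 150 158 164 164 163 158 154 159 163 163 162 164 166
 160 155 155 155 155 155 151 147 149 151]
11 [151 149 149 149 148 148 155 161 161 160 155 151 156 160 160 159 162 163
 157 152 152 152 152 153 148 145 146 148]
jarA mean abs diff 1.57
jarB mean abs diff 1.59
mug mean abs diff 1.56
spat_blade mean abs diff 40.7
the job is handed in; nothing more can be done
None
```

The job is done and handed in at about 26 s of the 67 s allowed. I pushed the pie box through the flap with the pale stick until it pressed the stop plate. Then I drew the stick out and left it lying flat outside the flap.

**Last checks:**
- **Plate:** the box met it with the stick's face about 90 mm past the flap. It was pressed back about 7–8 mm: 8 mm by the tool position, about 7.5 mm by the plate's edge in the top view, and roughly in line with about 5.5 N more force. It did not reach its end. After release the plate returned almost to rest, with the box still against it.
- **Flap and stick:** the flap hangs shut. The stick's head and bar tops both measured 34 mm high just before I let go, with its face about 158 mm before the flap.
- **Bystanders:** the jars and mug are unchanged in the top view. The spatula was hidden by the arm there (so its comparison showed a large difference), but the side view shows it in the same place.

**What went wrong:** while I drew the stick back, the wrist force reached at least 52 N for a moment, probably the flap's edge catching on the stick's head. It came free at once. This is below the 120 N wrist limit, and as far as I can tell the load was on the stick, not on the arm or the gripper's body. I only read the force at the end of each move, so the true peak may have been higher.

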